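# Feed dry clay chips to the vibrating sieve and hold its switch on the third step

## Robot

A 7-joint arm with a two-finger parallel gripper is mounted at the origin on the work surface. World frame = base frame: x ahead of the robot, y to its left, z up, the work surface at z = 0. Lengths are in m, angles in degrees, forces in N, time in s.
With the tool pointing down it reaches from about 0.4 to 0.875 m from the base axis. Payload 6.5 kg.
Tool frame: the origin (TCP) lies at the very end of the fingers, on their centre line; the grasp point (between the pads) lies 19 mm behind it; z points along the fingers, y is the direction in which the jaws open and shut (so a half turn about z gives the same grasp; the last joint's range is limited). The gripper opens to 85 mm and grips with 20 to 120 N. Pads are 22 mm wide; open, the fingers measure 114 mm over their backs; the gripper's body (76 mm by 85 mm) begins 54 mm behind the grasp point. The pads swing forward as they close: fully open they stand 13 mm farther back than shut.
Start: joints at [-79.022, 30.733, -0.252, 88.115, 0.149, 61.152, -4.079], TCP at [0.166, 0.629, 0.231] pointing down, gripper open.
Joint ranges: [-154.64, 154.64], [-21.42, 123.67], [-72.66, 72.17], [13.99, 137.28], [-74.86, 254.86], [10.95, 109.41], [-158.01, 158.01]. Speed limits (degrees/s): [136.94, 136.94, 180, 180, 180, 180, 180].

## Interface

Orientations are given as a 3x3 rotation matrix whose columns are the frame's x, y, z axes.
In Python, from cell import manip gives the robot as it stands.
- The arm moves only by the tool carry_out, never from a script. Its argument "series" is a list of rows, each a list of 3 entries, a list of its own where there are three numbers: the shift along the tool's x, y, z in cm, then the turn, a rotation vector about the tool's x, y, z in degrees, then the closure, from -1 (fully open) to 1 (shut). A call has 1 to 8 rows; each row is the pose to reach, as a shift and turn from the pose commanded when the call began, along the tool's axes at that moment; what a row does not reach only later rows make up. A row lasts 1/10 s, in which the tool goes at most 50 mm and 8.59 degrees, less where a joint would pass 70% of its speed; a pose out of reach is approached as far as the arm can. A call with a gripper value outside its range is refused whole. The fingers move at their own pace and stop on an object; "grip_force" is the grip in N (left out, the last holds). Time passes only in rows, so rows that repeat a pose let the fingers close. It gives the time, the measured TCP pose, the force and the opening at its end, in the units of the state.
- manip.state(): the state, without advancing time (a new reading comes with each control period).
- manip.grab_frame(name): name is "side" or "top" or "wrist"; returns a dict with "img" (420x560x3 uint8, blue, green, red), "mtx" (3x3 intrinsics, pixels), "k1" (the pictures are not rectified: a ray, as slopes to the right and down, at radius r is drawn at 1 + k1 r^2 times it, then the intrinsics apply), "R" (3x3) and "t" (3): a world point X has camera coordinates R X + t. Camera axes: x right, y down, z forward; pixel columns grow to the right and rows downward; lengths in m; the calibration is good to about 2 mm. A picture is of the moment at which its call begins. There is no depth.
- manip.finish_job(): hands the job in, once; it reports no verdict.
Trained networks look in a picture, given as the dict that the camera call returned (one of the last four; its "shot" number tells which), for a name from the list of things; names that differ only in an ending like _2 or _b are one class to them, and where a whole thing is asked for, a point or a joint stands for the part that bears it (a point fixed in the world has none). Each returns a list of dicts, best first, with "p" (0 to 1); they miss things now and then, are a little off and sometimes report something else, mostly with a low value. They report only what shows in the picture. A call takes as long as a camera call.
- manip.boxes_of(name, picture): "xy" ([column, row] in pixels, amid what is visible of it).
- manip.cut_out(name, picture): "mask" (420x560 bool, what is visible of it) and "xy" ([column, row] in pixels, amid what is visible of it).
- manip.place_of(name, picture): "xy" ([column, row] in pixels: a listed point, or the origin of a listed thing).
The state is a dict: "time_s": time; "q": joint angles; "joint_vel": joint speeds; "joint_torque": joint torques, N m; "tool_pos": TCP position; "tool_rot": TCP orientation; "ft_force": force on the tool from outside, world axes, zero at the start; "wrist_torque": the same for the moment, N m; "finger_gap": opening from 0.0 (shut) to 1.0 (fully open).
Only numpy, scipy, OpenCV 4.12 (cv2) and the standard library are available. Lean on these libraries where they do the work, as an engineer would, in place of code of your own. Each camera call takes 0.05 s, during which the arm holds its last target. There are 200 camera calls.

## Task

On the bench vibrating sieve, push all five dry clay chips along the steel feed tray and over its open end into the round sieve, using the wooden scraper block and not the fingers, then stand the scraper upright back on the bench. Only when all the chips are in the sieve, turn the spring-return switch clockwise past its first and second clicks to the third (three dots) and hold it there against its spring: the program finishes while the gripper is still holding the switch on the third step. Leave the spray bottle, the bowl and the loop tool where they are.

Things in the scene. Friction and masses are not known exactly. Their poses are not given: they have to be found in the camera images.
- sifter: Bench vibrating sieve, fixed: grey base 260 (x) x 400 (y) x 40 mm, dark deck above (top z 58). Origin: centre of its underside on the bench; turned about z from start to start. Steel feed tray at +y, round sieve at -y, both on the line x +30 mm; the -x side with the switch box faces the robot. Switch box 100 (x) x 120 (y) mm centred at x -85, y +100, its plate at z 78.
- tray_floor (a point): Centre of the top of the feed tray's floor, 112 mm above the bench; axes as sifter. Steel channel 220 mm long (y -110 to +110 mm), 104 mm wide inside (x +-52), with lips 14 mm high along both sides and across the +y end (inner face y +108). The -y end is open and overhangs the sieve by 45 mm; chips pushed over it drop 50 mm into the sieve.
- sieve_mesh (a point): Centre of the sieve's mesh, 62 mm above the bench, 165 mm from the tray's centre towards -y of the machine. The sieve is a steel drum of 194 mm inside diameter, its rim 43 mm above the mesh and 7 mm below the tray's floor; the tray's open end is 55 mm from the sieve's centre.
- dial_grip (a point): Grip point on the switch's axis, 28 mm above its plate, 106 mm above the bench; x along the pointer's nose, z up. Black bar handle, gripped across its 14 mm thickness (y): straight sides x -28 to +22 mm, narrower nose to +34, 6 to 34 mm above the plate, on a boss of 17 mm radius, 6 mm high. The tray's near lip (126 mm above the bench) is 60 mm away towards the machine's +x.
- dial_plate (a point): Centre of the switch's plate, on its axis, 78 mm above the bench; axes as sifter. At rest the handle's nose points 30 degrees to the left (counter-clockwise from above) of the machine's +x, at a black dash on the plate; the marks of one, two and three black dots follow clockwise, 20 degrees apart, the third 30 degrees to the right of +x.
- dial (a joint): Angle of the switch handle, rad: 0 at rest and at the start, growing clockwise seen from above. Clicks at 0.35, 0.70 and 1.05 rad (20, 40, 60 degrees), a stop soon after the third (1.19). The return spring takes 0.18 N m at rest and 0.26 N m at the third click, the clicks add or take up to 0.05; they do not hold: let go, the handle springs back to 0.
- scraper: Wooden scraper block standing on the bench, 70 mm high, about 160 g. Sole 88 (x) x 36 (y) x 12 mm, above it a grip 80 (x) x 22 (y) mm from z 12 to 70 mm. Origin: centre of the sole's underside; z up when it stands. Its long side (x) goes across the tray with 8 mm to spare each side; it is held across the 22 mm.
- chip1: Dry terracotta clay chip, a broken flat lump 26 (x) x 20 (y) x 10 mm high, about 12 g, lying loose on the feed tray (its centre between y -80 and +30 mm of tray_floor, so that the last 60 mm of floor before the +y end lip are free). Origin: centre of its underside.
- chip2: Dry terracotta clay chip, a broken flat lump 24 (x) x 22 (y) x 9 mm high, about 12 g, lying loose on the feed tray (its centre between y -80 and +30 mm of tray_floor, so that the last 60 mm of floor before the +y end lip are free). Origin: centre of its underside.
- chip3: Dry terracotta clay chip, a broken flat lump 28 (x) x 19 (y) x 10 mm high, about 12 g, lying loose on the feed tray (its centre between y -80 and +30 mm of tray_floor, so that the last 60 mm of floor before the +y end lip are free). Origin: centre of its underside.
- chip4: Dry terracotta clay chip, a broken flat lump 23 (x) x 20 (y) x 11 mm high, about 12 g, lying loose on the feed tray (its centre between y -80 and +30 mm of tray_floor, so that the last 60 mm of floor before the +y end lip are free). Origin: centre of its underside.
- chip5: Dry terracotta clay chip, a broken flat lump 27 (x) x 21 (y) x 9 mm high, about 12 g, lying loose on the feed tray (its centre between y -80 and +30 mm of tray_floor, so that the last 60 mm of floor before the +y end lip are free). Origin: centre of its underside.
- spray_bottle: Metal spray bottle, 72 mm in diameter, 172 mm high, standing beyond the machine's -y end; not to be disturbed. Origin: centre of its foot.
- bisque_bowl: Terracotta bowl, 90 mm in diameter, 50 mm high, beyond the machine's +y end, farther from the robot than the scraper; not to be disturbed. Origin: centre of its foot.
- loop_tool: Wooden-handled wire loop tool, 160 mm long, 12 mm thick, lying on the bench beyond the machine's -y end; not to be disturbed. Origin: middle of the handle, on its underside.

How it is judged:
By the outcome, as a careful person would: the job done as asked, in the order asked, and still so for the second after the job is handed in, while the arm keeps its last pose, push and grip.
It also fails if it takes over 61 s, if anything falls off the work surface, if the arm or the gripper's body presses on something with over 40 N, if the wrist force passes 120 N, or if a joint passes its speed limit or range.

## Working session

There is one attempt and no reset: what is moved stays moved. The work goes in short steps, Python scripts to look and compute and a tool call to move; the robot and the scene stay as the last step left them, time stands still between calls to the robot, and variables do not carry over. Pictures are saved under pics/ and viewed, about 8 in all and at most 12, crops included, and the job is handed in when it is done.

Besides the shell and the picture viewer there is one more tool, called after "Emit:" as name(argument=value, ...) on one line, values as JSON. carry_out: Moves the arm, as the interface text tells. Its arguments: {"type":"object","properties":{"series":{"type":"array","items":{"type":"array"}},"grip_force":{"type":"number"}},"required":["series"]}

```bash
mkdir -p pics; ls; cat > h.py <<'E'
import numpy as np, cv2
from cell import manip
np.set_printoptions(precision=4,suppress=True)
def ray(f,xy):
    m=f["mtx"]; d=np.array([(xy[0]-m[0,2])/m[0,0],(xy[1]-m[1,2])/m[1,1]]); u=d.copy()
    for _ in range(30): u=d/(1+f["k1"]*(u@u))
    R=np.array(f["R"]);t=np.array(f["t"])
    return -R.T@t, R.T@np.array([u[0],u[1],1])
def atz(f,xy,z):
    c,d=ray(f,xy); return c+d*(z-c[2])/d[2]
def tri(obs):
    A=np.zeros((3,3));b=np.zeros(3)
    for f,xy in obs:
        c,d=ray(f,xy); d=d/np.linalg.norm(d); P=np.eye(3)-np.outer(d,d); A+=P;b+=P@c
    return np.linalg.solve(A,b)
def proj(f,X):
    p=np.array(f["R"])@X+np.array(f["t"]); u=p[:2]/p[2]; u=u*(1+f["k1"]*(u@u))
    return np.array(f["mtx"])[:2,:2]@u+np.array(f["mtx"])[:2,2]
E
cat > a.py <<'E'
from h import *
F={n:manip.grab_frame(n) for n in("side","top")}
for n in F: cv2.imwrite(f"pics/{n}0.png",F[n]["img"]); print(n,ray(F[n],(280,210)))
Z=dict(sifter=0,tray_floor=.112,sieve_mesh=.062,dial_grip=.106,dial_plate=.078,scraper=0,chip1=.112,chip2=.112,chip3=.112,chip4=.112,chip5=.112,spray_bottle=0,bisque_bowl=0,loop_tool=0)
for k,z in Z.items():
    for n in F:
        r=manip.place_of(k,F[n])
        for o in r[:2]: print(k,n,np.round(o["xy"],1),round(o["p"],2),atz(F[n],o["xy"],z)[:2])
s=manip.state(); print(s)
E
python3 a.py
```

```text
pics
side (array([0.3812, 0.7507, 0.5493]), array([ 0.2043, -0.8485, -0.4885]))
top (array([ 0.37  , -0.0197,  1.025 ]), array([ 0.1673,  0.0226, -0.9857]))
sifter side [271.1 262. ] 0.8 [0.5753 0.0383]
sifter top [268.5 198.2] 0.61 [0.5756 0.0334]
tray_floor side [250.4 229.7] 0.77 [0.605  0.0851]
tray_floor top [240.5 174.4] 0.89 [0.6112 0.093 ]
tray_floor top [270.2 196.7] 0.46 [0.5566 0.0236]
sieve_mesh side [276.5 215.5] 0.6 [ 0.5871 -0.0672]
sieve_mesh top [310.5 184.1] 0.69 [ 0.5967 -0.0733]
dial_grip side [297.7 253. ] 0.82 [0.4952 0.1374]
dial_grip side [188.8 346.7] 0.29 [0.6027 0.3947]
dial_grip top [221.  221.7] 0.66 [0.5007 0.1385]
dial_plate side [296.5 266.6] 0.85 [0.4961 0.1435]
dial_plate top [222.4 222.2] 0.89 [0.5035 0.14  ]
scraper top [147.3 249.1] 0.95 [0.4475 0.347 ]
chip1 side [259.6 238.6] 0.63 [0.5773 0.1133]
chip1 side [229.  228.3] 0.61 [0.6502 0.0892]
chip1 top [234.7 158.9] 0.63 [0.6492 0.1069]
chip1 top [271.1 186.9] 0.52 [0.5799 0.0214]
chip2 side [259.6 238.6] 0.63 [0.5773 0.1133]
chip2 side [229.  228.3] 0.61 [0.6502 0.0892]
chip2 top [234.7 158.9] 0
[... 927 characters left out ...]
6]
loop_tool side [301.4 179.5] 0.67 [ 0.5891 -0.4173]
loop_tool top [442.5 191.1] 0.73 [ 0.587  -0.4206]
{'time_s': 1.5, 'q': array([-79.0217,  30.7332,  -0.2527,  88.114 ,   0.1505,  61.1518,
        -4.0776]), 'joint_vel': array([-0.0414,  0.0174, -0.016 , -0.0299,  0.0715, -0.0115, -0.0333]), 'joint_torque': array([  0.0002, -58.3329,   1.0479, -25.9432,   0.0125,   0.0018,
         0.    ]), 'tool_pos': array([0.1657, 0.6285, 0.2313]), 'tool_rot': array([[-0.967 ,  0.2549,  0.    ],
       [ 0.2549,  0.967 ,  0.    ],
       [-0.    ,  0.    , -1.    ]]), 'ft_force': array([-0.4049,  0.2936,  0.4197]), 'wrist_torque': array([ 0.0244, -0.0007, -0.0052]), 'finger_gap': 1.0049181293096001}
```

View pics/top0.png

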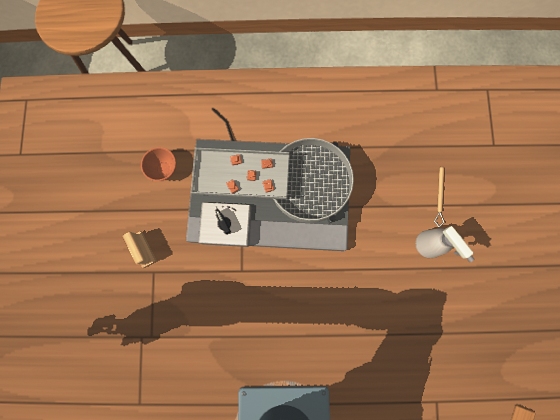

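View pics/side0.png

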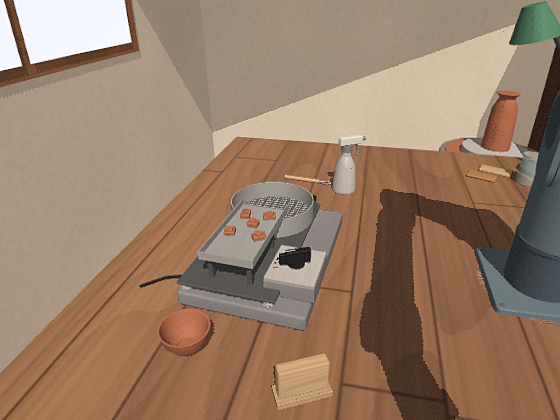

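```bash
cat > b.py <<'E'
from h import *
from scipy.optimize import least_squares
F={n:manip.grab_frame(n) for n in("side","top")}
import pickle; pickle.dump(F,open("F0.pkl","wb"))
loc=dict(sifter=(0,0,0),tray_floor=(.03,.0,.112),sieve_mesh=(.03,0,.062),dial_grip=(-.085,.1,.106),dial_plate=(-.085,.1,.078))
# tray/sieve: tray centre y unknown T, sieve T-.165
obs=[("sifter","side",271.1,262),("sifter","top",268.5,198.2),("tray_floor","side",250.4,229.7),("tray_floor","top",240.5,174.4),("sieve_mesh","side",276.5,215.5),("sieve_mesh","top",310.5,184.1),("dial_grip","side",297.7,253),("dial_grip","top",221,221.7),("dial_plate","side",296.5,266.6),("dial_plate","top",222.4,222.2)]
def w(p,l):
    c,s=np.cos(p[2]),np.sin(p[2]); return np.array([p[0]+c*l[0]-s*l[1],p[1]+s*l[0]+c*l[1],l[2]])
def res(p):
    r=[]
    for n,v,a,b in obs:
        l=list(loc[n])
        if n=="tray_floor": l[1]=p[3]
        if n=="sieve_mesh": l[1]=p[3]-.165
        r+=list(proj(F[v],w(p,l))-(a,b))
    return r
s=least_squares(res,[.58,.04,-.09,.07],loss="soft_l1"); p=s.x
print("pose",p,np.degrees(p[2])); print(np.reshape(res(p),(-1,2)).round(1))
T=p[3]
for n in("tray_floor","dial_grip"): l=list(loc[n]); l[1]=T if n[0]=="t" else l[1]; print(n,w(p,l))
m=manip.cut_out("scraper",F["top"]); 
if m: ys,xs=np.nonzero(m[0]["mask"]); print(m[0]["p"],cv2.minAreaRect(np.c_[xs,ys].astype(np.float32)))
x0,y0,S=110,120,3
im=cv2.resize(F["top"]["img"][y0:280,x0:370],None,fx=S,fy=S,interpolation=cv2.INTER_CUBIC)
def poly(L,col):
    q=np.array([(proj(F["top"],w(p,l))-(x0,y0)+.5)*S for l in L]); cv2.polylines(im,[q.round().astype(np.int32)],True,col,1)
poly([(.03+a,T+b,.126) for a,b in((-.052,-.11),(.052,-.11),(.052,.108),(-.052,.108))],(0,255,0))
poly([(a,b,.04) for a,b in((-.13,-.2),(.13,-.2),(.13,.2),(-.13,.2))],(255,0,0))
poly([(.03+.097*np.cos(t),T-.165+.097*np.sin(t),.105) for t in np.linspace(0,6.28,40)],(0,255,255))
poly([(-.135,.04,.078),(-.035,.04,.078),(-.035,.16,.078),(-.135,.16,.078)],(255,0,255))
cv2.imwrite("pics/fit.png",im)
E
python3 b.py
```

```text
pose [ 0.5744  0.0334 -0.0815  0.0603] -4.668665058768906
[[ 0.9 -1.2]
 [ 0.   0.4]
 [-2.8  1.3]
 [ 0.8  0.8]
 [-2.8 -1.6]
 [ 0.1  0.4]
 [-1.6  0.6]
 [-0.6  1.2]
 [-0.6 -1.2]
 [-0.   2.3]]
tray_floor [0.6092 0.091  0.112 ]
dial_grip [0.4978 0.14   0.106 ]
0.93 ((139.1000213623047, 248.2000274658203), (38.9075813293457, 19.677398681640625), 63.43495178222656)
```

View pics/fit.png

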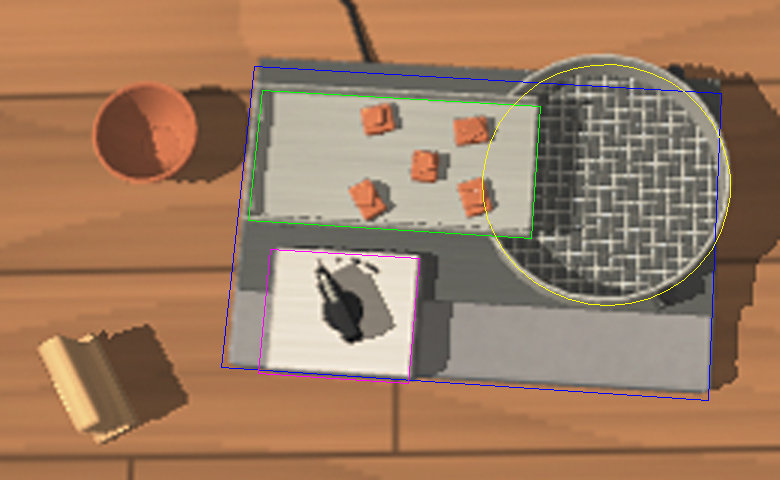

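The fit matches to within about 3 mm. In the picture the machine sits about 5 crop pixels higher than the overlay and is turned slightly less, so I'll use pose (0.576, 0.033) with yaw −4.3°. The chips are at crop (378,118), (470,130), (425,166), (368,200) and (475,197). The scraper ridge runs from (50,340) to (100,435), which gives a yaw of about 27°. Next I'll go above the scraper.

Emit:
carry_out(series=[[[-4.3,-2.5,0.2],[0,0,-5.2],-1],[[-8.6,-5,0.5],[0,0,-10.4],-1],[[-12.9,-7.5,0.9],[0,0,-15.6],-1],[[-17.2,-10,1.2],[0,0,-20.8],-1],[[-21.5,-12.5,1.5],[0,0,-26],-1],[[-25.8,-15,1.9],[0,0,-31.2],-1],[[-30.1,-17.5,2.3],[0,0,-36.5],-1],[[-34.4,-20,2.5],[0,0,-41.8],-1]])

```text
time_s: 2.45
tool_pos: [0.4486, 0.3458, 0.2062]
tool_rot: [[-0.889, -0.458, 0.0], [-0.458, 0.889, 0.0], [-0.0, 0.0, -1.0]]
ft_force: [0.1, -0.2, -0.5]
finger_gap: 1.002
```

```bash
cat >> h.py <<'E'
def to(target,yang):
    """numbers for a carry_out: shift (cm, tool axes) and turn about tool z (deg) to TCP target with tool y at yang deg"""
    s=manip.state(); R=np.array(s["tool_rot"]); d=R.T@(np.array(target)-s["tool_pos"])*100
    a=np.degrees(np.arctan2(R[1,1],R[0,1])); t=(a-yang+180)%360-180
    print("t",round(s["time_s"],2),"pos",s["tool_pos"],"yang",a.round(2),"tilt",R[:,2],"F",s["ft_force"],"gap",s["finger_gap"],"j7",s["q"][6]); print("shift",d.round(2),"turnz",t.round(2))
E
python3 - <<'E'
from h import *
f=manip.grab_frame("wrist"); r=manip.cut_out("scraper",f); q=manip.place_of("scraper",f)
for o in q[:2]: print(o["p"],o["xy"],atz(f,o["xy"],0))
im=f["img"].copy()
if r:
    ys,xs=np.nonzero(r[0]["mask"]); b=cv2.minAreaRect(np.c_[xs,ys].astype(np.float32)); print(b); c=cv2.boxPoints(b); print([atz(f,x,.0)[:2] for x in c])
    cv2.polylines(im,[c.astype(np.int32)],True,(0,255,0),1)
to((.4475,.347,.2),117)
cv2.imwrite("pics/w1.png",im)
E
```

```text
0.84 [291.6, 187.7] [0.4449 0.3629 0.    ]
((288.0, 195.5), (103.0, 36.0), 90.0)
[array([0.4147, 0.3219]), array([0.3979, 0.3545]), array([0.498 , 0.4096]), array([0.5166, 0.3735])]
t 2.6 pos [0.4507 0.3434 0.2062] yang 116.57 tilt [ 0.0012 -0.0016 -1.    ] F [0.2258 1.4129 0.8153] gap 1.0007043268397924 j7 72.82199040374287
shift [0.12 0.46 0.62] turnz -0.43
```

View pics/w1.png

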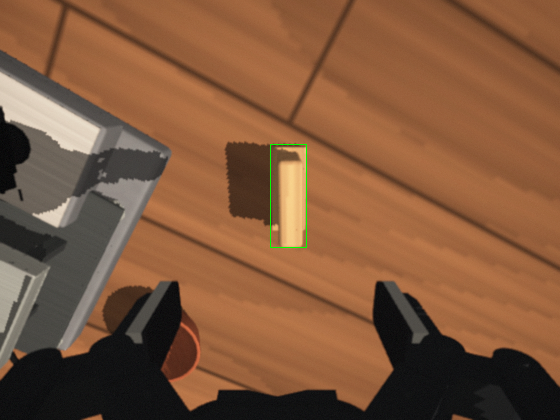

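The scraper is upright in the wrist view. The top of its grip covers columns 278–303 and rows 160–247, centred at about (291,203), and it lines up with the tool axis.

```bash
python3 - <<'E'
from h import *
import pickle
f=manip.grab_frame("wrist"); g=pickle.load(open("F0.pkl","rb"))
q=manip.place_of("scraper",f); r=manip.cut_out("scraper",f)
print(q[0]["xy"],atz(f,q[0]["xy"],0),cv2.boundingRect(r[0]["mask"].astype(np.uint8)))
print("top",[atz(f,x,.07) for x in ((278.5,161),(303,161),(280,246),(303,246),(291,203.5))])
print("tri",tri([(f,q[0]["xy"]),(g["top"],(147.3,249.1))]))
s=manip.cut_out("scraper",g["side"]) if 0 else None
for X in ((.4449,.3629,0),(.4475,.347,0),(.4449,.3629,.07),(.4475,.347,.07)): print(X,proj(g["top"],np.array(X)),proj(g["side"],np.array(X)))
E
```

```text
[291.7, 186.2] [0.4459 0.3596 0.    ] (273, 144, 36, 102)
top [array([0.4181, 0.3297, 0.07  ]), array([0.4091, 0.3478, 0.07  ]), array([0.4858, 0.3652, 0.07  ]), array([0.4766, 0.3837, 0.07  ]), array([0.446 , 0.3558, 0.07  ])]
tri [ 0.4531  0.3653 -0.0474]
(0.4449, 0.3629, 0) [141.1852 250.1688] [301.0925 395.9707]
(0.4475, 0.347, 0) [147.2947 249.0873] [301.3241 386.9706]
(0.4449, 0.3629, 0.07) [130.61   248.1594] [301.8476 365.5583]
(0.4475, 0.347, 0.07) [137.1433 247.0018] [302.0732 356.6853]
```

Emit:
carry_out(series=[[[-0.1,0.7,4],[0,0,-0.7],-1],[[-0.2,1.4,8],[0,0,-1.3],-1],[[-0.2,1.4,12.5],[0,0,-1.3],-1],[[-0.2,1.4,16],[0,0,-1.3],-1],[[-0.2,1.4,18.5],[0,0,-1.3],-1],[[-0.2,1.4,18.5],[0,0,-1.3],-1]])

```text
time_s: 3.35
tool_pos: [0.4391, 0.3608, 0.0182]
tool_rot: [[-0.879, -0.477, -0.005], [-0.477, 0.879, -0.004], [0.006, -0.001, -1.0]]
ft_force: [-0.8, -0.5, -0.1]
finger_gap: 1.001
```

Emit:
carry_out(series=[[[0,0,0],[0,0,0],1],[[0,0,0],[0,0,0],1],[[0,0,0],[0,0,0],1],[[0,0,0],[0,0,0],1],[[0,0,0],[0,0,0],1],[[0,0,0],[0,0,0],1]], grip_force=60)

```text
time_s: 3.95
tool_pos: [0.4436, 0.3612, 0.0225]
tool_rot: [[-0.88, -0.474, 0.002], [-0.474, 0.88, 0.001], [-0.002, 0.0, -1.0]]
ft_force: [0.7, -0.5, 8.0]
finger_gap: 0.252
```

```bash
python3 - <<'E'
from h import *
c,s=np.cos(np.radians(-4.3)),np.sin(np.radians(-4.3)); m=lambda x,y:(.5762+c*x-s*y,.0334+s*x+c*y)
print("start",m(.03,.0603+.082),"end",m(.03,.0603-.115),"tray",m(.03,.0603))
to((*m(.03,.0603+.082),.20),85.7)
E
```

```text
start (np.float64(0.61678502683314), np.float64(0.17305008269583413)) end (np.float64(0.6020142176483534), np.float64(-0.02339538860861367)) tray (np.float64(0.6106367712333811), np.float64(0.09128090174677464))
t 3.95 pos [0.4436 0.3612 0.0225] yang 118.31 tilt [ 0.0015  0.0011 -1.    ] F [ 0.7043 -0.5087  7.9599] gap 0.25191869091220476 j7 70.97861261604419
shift [ -6.35 -24.78 -17.75] turnz 32.61
```

Emit:
carry_out(series=[[[0,0,-3],[0,0,0],1],[[0,0,-7],[0,0,0],1],[[0,0,-11],[0,0,0],1],[[0,0,-15],[0,0,0],1],[[-1,-4,-17.5],[0,0,5],1],[[-2,-8,-17.7],[0,0,10],1],[[-3.1,-12,-17.7],[0,0,16],1],[[-4.1,-16,-17.7],[0,0,22],1]])

```text
time_s: 4.75
tool_pos: [0.5557, 0.2381, 0.1988]
tool_rot: [[-0.994, -0.106, 0.001], [-0.106, 0.994, 0.0], [-0.001, 0.0, -1.0]]
ft_force: [0.0, 0.7, -0.5]
finger_gap: 0.25
```

```bash
python3 -c "
from h import *
to((.6168,.173,.20),85.7)"
```

```text
t 4.75 pos [0.5557 0.2381 0.1988] yang 96.09 tilt [ 0.0005  0.0005 -1.    ] F [ 0.0461  0.7308 -0.5435] gap 0.2500568000970852 j7 69.95245246066158
shift [-5.39 -7.12 -0.12] turnz 10.39
```

Emit:
carry_out(series=[[[-1.8,-2.4,0],[0,0,3.5],1],[[-3.6,-4.8,0],[0,0,7],1],[[-5.3,-7,0],[0,0,10.2],1],[[-5.3,-7,0],[0,0,10.2],1],[[-5.3,-7,0],[0,0,10.2],1]])

```text
time_s: 5.25
tool_pos: [0.615, 0.1752, 0.198]
tool_rot: [[-0.998, 0.068, -0.001], [0.068, 0.998, -0.0], [0.001, -0.0, -1.0]]
ft_force: [-0.4, -0.5, -2.5]
finger_gap: 0.248
```

```bash
python3 - <<'E'
from h import *
to((.6168,.173,.1365),85.7)
t,s=manip.grab_frame("top"),manip.grab_frame("wrist")
cv2.imwrite("pics/w2.png",np.hstack([cv2.resize(t["img"][120:260,180:370],(532,392)) ,cv2.resize(s["img"],(523,392))])[:, :1055])
im=np.vstack([cv2.resize(t["img"][130:230,180:370],(560,295)),s["img"][:300]]); cv2.imwrite("pics/w2.png",im)
p=(.5762,.0334,np.radians(-4.3)); c,sn=np.cos(p[2]),np.sin(p[2])
for a,b,z in((-.052,.108,.126),(.052,.108,.126),(-.052,-.11,.126),(.052,-.11,.126),(0,-.11,.112)):
    x,y=.03+a,.0603+b; X=np.array([p[0]+c*x-sn*y,p[1]+sn*x+c*y,z]); print(a,b,proj(s,X).round(0),(proj(t,X)-(180,130))*2.947)
E
```

```text
t 5.25 pos [0.615  0.1752 0.198 ] yang 86.08 tilt [-0.0008 -0.0001 -1.    ] F [-0.3946 -0.4661 -2.4689] gap 0.247840728217584 j7 69.12688838208446
shift [-0.2  -0.2   6.15] turnz 0.38
-0.052 0.108 [311. 157.] [ 35.5939 184.0351]
0.052 0.108 [305. 300.] [48.7577 56.4686]
-0.052 -0.11 [-37. 153.] [314.2476 199.816 ]
0.052 -0.11 [  4. 298.] [322.1441  70.8048]
0 -0.11 [  1. 224.] [318.3333 139.0962]
```

View pics/w2.png

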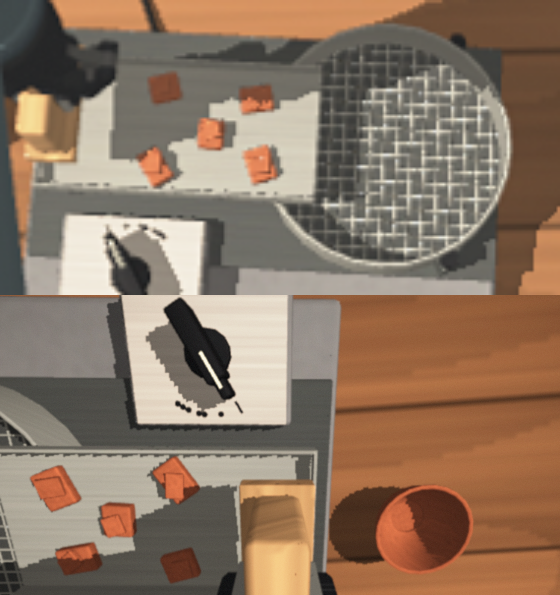

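Wrist view: the tray's near corner is at (316,155), against a prediction of (311,157), so the pose is good. The scraper hangs inside the lips and behind all five chips, so I'll lower it.

Emit:
carry_out(series=[[[-0.1,-0.2,2],[0,0,0.2],1],[[-0.1,-0.2,4],[0,0,0.4],1],[[-0.1,-0.2,5.2],[0,0,0.4],1],[[-0.1,-0.2,5.8],[0,0,0.4],1],[[-0.1,-0.2,6.2],[0,0,0.4],1],[[-0.1,-0.2,6.2],[0,0,0.4],1],[[-0.1,-0.2,6.2],[0,0,0.4],1]])

```text
time_s: 6.05
tool_pos: [0.6165, 0.1739, 0.137]
tool_rot: [[-0.997, 0.074, 0.001], [0.074, 0.997, 0.0], [-0.001, 0.0, -1.0]]
ft_force: [0.4, 0.9, -1.9]
finger_gap: 0.25
```

```bash
python3 -c "
from h import *
to((.602,-.0234,.1353),85.7)"
```

```text
t 6.05 pos [0.6165 0.1739 0.137 ] yang 85.74 tilt [ 0.0011  0.0004 -1.    ] F [ 0.4462  0.9303 -1.9156] gap 0.24975275993693466 j7 69.3166398124879
shift [ -0.02 -19.78   0.16] turnz 0.04
```

Emit:
carry_out(series=[[[0,-1.2,0.1],[0,0,0],1],[[0,-2.4,0.1],[0,0,0],1],[[0,-3.6,0.1],[0,0,0],1],[[0,-4.8,0.1],[0,0,0],1],[[0,-6,0.1],[0,0,0],1],[[0,-7.2,0.1],[0,0,0],1],[[0,-8.4,0.1],[0,0,0],1],[[0,-9.6,0.1],[0,0,0],1]])

```text
time_s: 6.85
tool_pos: [0.6089, 0.0769, 0.1353]
tool_rot: [[-0.997, 0.074, 0.0], [0.074, 0.997, 0.0], [-0.0, 0.0, -1.0]]
ft_force: [-0.1, 0.7, -1.3]
finger_gap: 0.25
```

```bash
python3 - <<'E'
from h import *
to((.602,-.0234,.1353),85.7)
t,s=manip.grab_frame("top"),manip.grab_frame("side")
cv2.imwrite("pics/w3.png",np.vstack([cv2.resize(t["img"][130:230,180:370],(560,295)),cv2.resize(s["img"][170:290,180:350],(416,294)).__getitem__(slice(None)) if 0 else cv2.resize(s["img"][170:290,150:378],(560,295))]))
E
```

```text
t 6.85 pos [0.6089 0.0769 0.1353] yang 85.73 tilt [ 0.0002  0.0001 -1.    ] F [-0.1049  0.6694 -1.2947] gap 0.2502902601606393 j7 77.86659775508711
shift [ -0.06 -10.06   0.  ] turnz 0.03
```

View pics/w3.png

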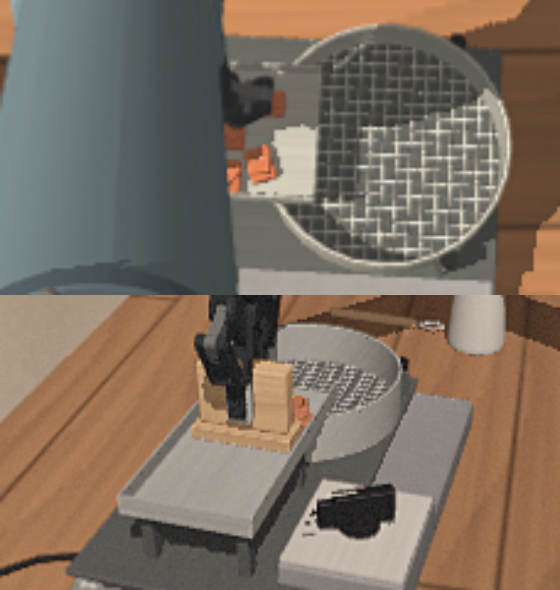

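The scraper is flat in the channel with chips gathering ahead of it, visible in the top view around (230–285, 100–190), and no chip is left behind it. I'll keep pushing.

Emit:
carry_out(series=[[[0,-1.2,0],[0,0,0],1],[[0,-2.4,0],[0,0,0],1],[[0,-3.6,0],[0,0,0],1],[[0,-4.6,0],[0,0,0],1],[[0,-5.6,0],[0,0,0],1],[[0,-6.6,0],[0,0,0],1],[[0,-7.5,0],[0,0,0],1],[[0,-8.4,0],[0,0,0],1]])

```text
time_s: 7.75
tool_pos: [0.6026, -0.0067, 0.1353]
tool_rot: [[-0.997, 0.074, 0.0], [0.074, 0.997, -0.0], [-0.0, -0.0, -1.0]]
ft_force: [1.1, -0.8, -0.9]
finger_gap: 0.252
```

Emit:
carry_out(series=[[[0,-0.7,0],[0,0,0],1],[[0,-1.4,0],[0,0,0],1],[[0,-2.0,0],[0,0,0],1],[[0,-2.0,0],[0,0,0],1],[[0,-2.0,0],[0,0,0],1]])

```text
time_s: 8.25
tool_pos: [0.6012, -0.0256, 0.1353]
tool_rot: [[-0.997, 0.074, 0.0], [0.074, 0.997, 0.0], [-0.0, 0.0, -1.0]]
ft_force: [0.5, -0.1, -1.7]
finger_gap: 0.248
```

```bash
python3 - <<'E'
from h import *
to((.602,-.0234,.1353),85.7)
t,s=manip.grab_frame("top"),manip.grab_frame("side")
cv2.imwrite("pics/w4.png",np.vstack([cv2.resize(t["img"][130:230,180:370],(560,295)),cv2.resize(s["img"][170:290,150:378],(560,295))]))
E
```

```text
t 8.25 pos [ 0.6012 -0.0256  0.1353] yang 85.74 tilt [ 0.      0.0003 -1.    ] F [ 0.455  -0.0505 -1.6849] gap 0.2478623264730907 j7 87.68626303278364
shift [-0.06  0.22  0.  ] turnz 0.04
```

View pics/w4.png

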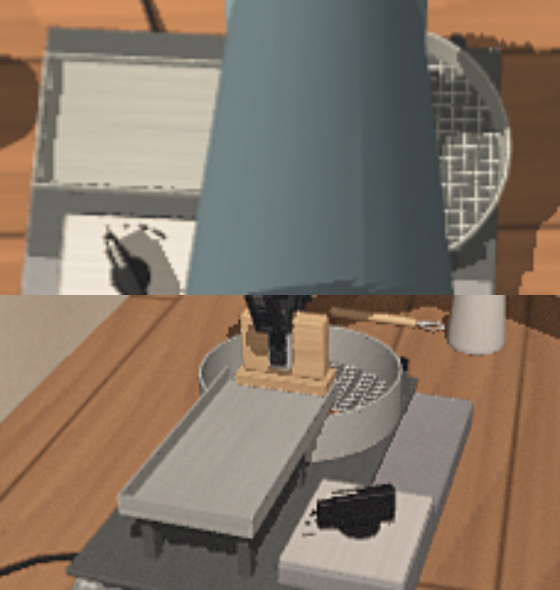

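Emit:
carry_out(series=[[[0,0,-3],[0,0,0],1],[[0,0,-6.5],[0,0,0],1],[[1.9,3.8,-6.5],[0,0,-3],1],[[3.8,7.6,-6.5],[0,0,-6],1],[[5.7,11.4,-6.5],[0,0,-9],1],[[7.6,15.2,-6.5],[0,0,-12],1],[[9.5,19,-6.5],[0,0,-16],1],[[11.4,22.8,-6.5],[0,0,-20],1]])

```text
time_s: 9.15
tool_pos: [0.5035, 0.212, 0.2005]
tool_rot: [[-0.962, -0.275, 0.0], [-0.275, 0.962, 0.0], [-0.0, 0.0, -1.0]]
ft_force: [0.8, -0.0, -1.1]
finger_gap: 0.251
```

```bash
python3 - <<'E'
from h import *
to((.4436,.3612,.10),118.3)
t=manip.grab_frame("top")
cv2.imwrite("pics/w5.png",cv2.resize(t["img"][130:230,180:370],(760,400),interpolation=cv2.INTER_CUBIC))
print([(o["xy"],round(o["p"],2)) for o in manip.boxes_of("chip1",t)])
E
```

```text
t 9.15 pos [0.5035 0.212  0.2005] yang 105.94 tilt [ 0.0004  0.0003 -1.    ] F [ 0.7807 -0.0278 -1.1334] gap 0.2512124617616839 j7 77.71669977967915
shift [ 1.66 15.98 10.05] turnz -12.36
[([284.2, 201.2], 0.52), ([292.8, 182.4], 0.46)]
```

View pics/w5.png

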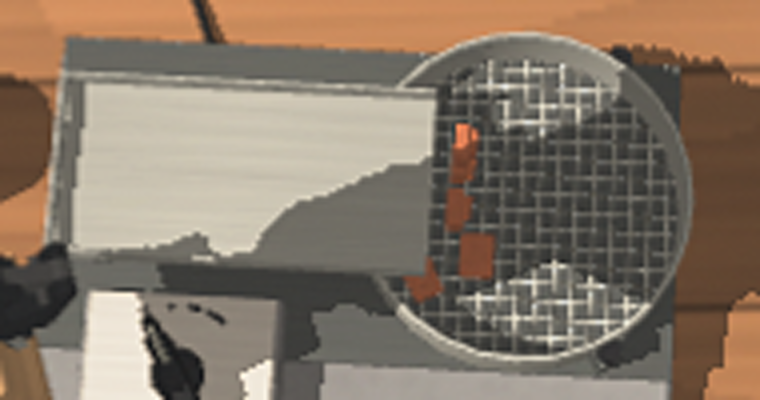

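The tray is empty and the chips are in the sieve, at (465,140), (458,210), (477,255) and (423,280). The fifth is either the second part of the first blob or hidden under the overhang, and I'll check that with the wrist camera. First I'll put the scraper back.

Emit:
carry_out(series=[[[0.5,4,1],[0,0,-3],1],[[0.9,8,3],[0,0,-6],1],[[1.3,12,6],[0,0,-9],1],[[1.7,16,10],[0,0,-12.4],1],[[1.7,16,13.5],[0,0,-12.4],1],[[1.7,16,16.5],[0,0,-12.4],1],[[1.7,16,17.4],[0,0,-12.4],1],[[1.7,16,17.6],[0,0,-12.4],1]])

```text
time_s: 10.05
tool_pos: [0.4444, 0.3589, 0.0237]
tool_rot: [[-0.882, -0.471, -0.001], [-0.471, 0.882, -0.001], [0.002, -0.001, -1.0]]
ft_force: [0.9, 0.5, -0.4]
finger_gap: 0.252
```

```bash
python3 -c "
from h import *
to((.4436,.3612,.0225),118.3)"
```

```text
t 10.05 pos [0.4444 0.3589 0.0237] yang 118.12 tilt [-0.0012 -0.0013 -1.    ] F [ 0.9392  0.5133 -0.371 ] gap 0.2522850863686571 j7 69.78174209683054
shift [-0.03  0.24  0.12] turnz -0.18
```

Emit:
carry_out(series=[[[0,0,0.1],[0,0,0],1],[[0,0,0.1],[0,0,0],1],[[0,0,0.1],[0,0,0],-1],[[0,0,0.1],[0,0,0],-1],[[0,0,0.1],[0,0,0],-1],[[0,0,0.1],[0,0,0],-1],[[0,0,0.1],[0,0,0],-1],[[0,0,0.1],[0,0,0],-1]])

```text
time_s: 10.85
tool_pos: [0.4447, 0.3595, 0.0233]
tool_rot: [[-0.882, -0.471, 0.0], [-0.471, 0.882, 0.0], [-0.0, 0.0, -1.0]]
ft_force: [0.3, -0.2, 0.0]
finger_gap: 0.996
```

Emit:
carry_out(series=[[[0,0,-2],[0,0,0],-1],[[0,0,-5],[0,0,0],-1],[[0,0,-9],[0,0,0],-1],[[0,0,-13],[0,0,0],-1],[[0,0,-17],[0,0,0],-1],[[0,0,-20],[0,0,0],-1]])

```text
time_s: 11.45
tool_pos: [0.4452, 0.3598, 0.226]
tool_rot: [[-0.882, -0.471, 0.002], [-0.471, 0.882, 0.002], [-0.002, 0.001, -1.0]]
ft_force: [1.2, 0.5, -0.2]
finger_gap: 1.004
```

```bash
python3 - <<'E'
from h import *
a=np.radians(-4.3); c,s=np.cos(a),np.sin(a); m=lambda x,y:(.5762+c*x-s*y,.0334+s*x+c*y)
print(m(-.085,.1))
to((*m(-.085,.1),.20),115.7)
print(manip.place_of("scraper",manip.grab_frame("wrist"))[:1])
E
```

```text
(np.float64(0.49893713633299797), np.float64(0.13949170513274944))
t 11.45 pos [0.4452 0.3598 0.226 ] yang 118.13 tilt [ 0.0018  0.0016 -1.    ] F [ 1.2128  0.4729 -0.1811] gap 1.0038571269969996 j7 71.97177392466652
shift [  5.65 -21.97   2.58] turnz 2.43
[{'xy': [277.7, 180.0], 'p': 0.6}]
```

Emit:
carry_out(series=[[[1,-4.3,0],[0,0,0.5],-1],[[2,-8.6,0],[0,0,1],-1],[[3.3,-13,0],[0,0,1.5],-1],[[4.5,-17.5,0],[0,0,2],-1],[[5.6,-22,0],[0,0,2.4],-1],[[5.6,-22,0],[0,0,2.4],-1],[[5.6,-22,0],[0,0,2.4],-1]])

```text
time_s: 12.25
tool_pos: [0.4989, 0.1379, 0.2227]
tool_rot: [[-0.902, -0.432, -0.001], [-0.432, 0.902, -0.0], [0.001, 0.0, -1.0]]
ft_force: [-0.5, 1.3, 0.6]
finger_gap: 0.999
```

```bash
python3 - <<'E'
from h import *
to((.4989,.1395,.087),115.7)
t,f,s=manip.grab_frame("top"),manip.grab_frame("wrist"),manip.grab_frame("side")
for n in("dial_grip","dial_plate"):
    for o in manip.place_of(n,f)[:1]: print(n,o,atz(f,o["xy"],.106 if n=="dial_grip" else .078))
print([(o["xy"],round(o["p"],2)) for o in manip.boxes_of("chip1",f)])
for k,z in(("scraper",0),("bisque_bowl",0),("spray_bottle",0),("loop_tool",0)):
    for o in manip.place_of(k,t)[:1]: print(k,round(o["p"],2),atz(t,o["xy"],z)[:2])
X=np.array((.4989,.1395,.106)); d=np.array((np.cos(np.radians(25.7)),np.sin(np.radians(25.7)),0))
im=f["img"].copy()
for k in(-.028,0,.034):
    p=proj(f,X+k*d+(0,0,.006)); print(k,p); cv2.circle(im,tuple(p.round().astype(int)),3,(0,255,0),-1)
cv2.imwrite("pics/w6.png",np.vstack([im,cv2.resize(s["img"][170:230,200:360],(560,180))[:180]]))
E
```

```text
t 12.25 pos [0.4989 0.1379 0.2227] yang 115.57 tilt [-0.0009 -0.0003 -1.    ] F [-0.5401  1.3348  0.6332] gap 0.9989474051949186 j7 94.5131058426064
shift [-0.08  0.15 13.57] turnz -0.13
dial_grip {'xy': [267.3, 209.5], 'p': 0.59} [0.5019 0.134  0.106 ]
dial_plate {'xy': [275.7, 197.0], 'p': 0.76} [0.4965 0.1388 0.078 ]
[([23.2, 255.0], 0.83), ([53.2, 182.6], 0.82), ([40.0, 233.4], 0.77), ([51.9, 212.5], 0.68), ([91.7, 187.5], 0.63)]
scraper 0.37 [ 0.5921 -0.4189]
bisque_bowl 0.36 [ 0.5854 -0.0482]
spray_bottle 0.91 [ 0.4485 -0.3742]
loop_tool 0.49 [ 0.5841 -0.4191]
-0.028 [274.9806 176.438 ]
0 [275.0175 211.4202]
0.034 [275.0586 250.8615]
```

View pics/w6.png

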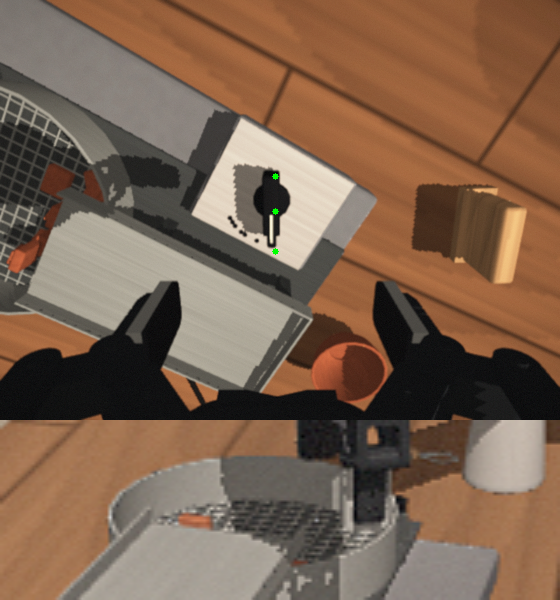

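The wrist camera finds all five chips in the sieve, at (23,255), (53,182), (40,233), (52,212) and (92,187). The tray is empty and the scraper stands upright. The handle sits at column 271.5, while the jaw mid-plane is at about 277.5, so I'll shift roughly −4 mm in tool y, descend partway and check again.

Emit:
carry_out(series=[[[0.1,-0.2,2],[0,0,0],-1],[[0.2,-0.4,4.5],[0,0,0],-1],[[0.2,-0.4,7],[0,0,0],-1],[[0.2,-0.4,7],[0,0,0],-1],[[0.2,-0.4,7],[0,0,0],-1],[[0.2,-0.4,7],[0,0,0],-1]])

```text
time_s: 13.35
tool_pos: [0.5, 0.135, 0.1546]
tool_rot: [[-0.901, -0.434, 0.002], [-0.434, 0.901, 0.001], [-0.002, -0.0, -1.0]]
ft_force: [-0.4, 0.2, 1.7]
finger_gap: 1.0
```

```bash
python3 - <<'E'
from h import *
to((.4989,.1395,.087),115.7)
f=manip.grab_frame("wrist")
for n in("dial_grip","dial_plate"):
    for o in manip.place_of(n,f)[:1]: print(n,o,atz(f,o["xy"],.106 if n=="dial_grip" else .078))
m=manip.cut_out("dial",f)
if m: ys,xs=np.nonzero(m[0]["mask"]); print(xs.min(),xs.max(),ys.min(),ys.max(),[(r,xs[ys==r].min(),xs[ys==r].max()) for r in range(ys.min(),ys.max()+1,8)])
s=manip.state();print("TCP proj",proj(f,np.array(s["tool_pos"])),[proj(f,np.array(s["tool_pos"])*(1,1,0)+(0,0,z)) for z in(.112,.078)])
cv2.imwrite("pics/w7.png",f["img"])
E
```

```text
t 13.35 pos [0.5    0.135  0.1546] yang 115.74 tilt [ 0.0021  0.0007 -1.    ] F [-0.3617  0.2392  1.7243] gap 0.9998730215171339 j7 94.75548995722158
shift [-0.09  0.45  6.76] turnz 0.04
dial_grip {'xy': [278.2, 242.1], 'p': 0.61} [0.4993 0.1369 0.106 ]
dial_plate {'xy': [277.8, 229.0], 'p': 0.95} [0.5013 0.1377 0.078 ]
252 300 190 291 [(190, np.int64(269), np.int64(284)), (198, np.int64(265), np.int64(288)), (206, np.int64(264), np.int64(289)), (214, np.int64(257), np.int64(296)), (222, np.int64(253), np.int64(299)), (230, np.int64(253), np.int64(300)), (238, np.int64(256), np.int64(297)), (246, np.int64(263), np.int64(291)), (254, np.int64(266), np.int64(288)), (262, np.int64(266), np.int64(288)), (270, np.int64(266), np.int64(288)), (278, np.int64(270), np.int64(285)), (286, np.int64(270), np.int64(284))]
TCP proj [274.2663 280.9148] [array([274.7823, 245.1719]), array([275.0683, 225.3466])]
```

View pics/w7.png

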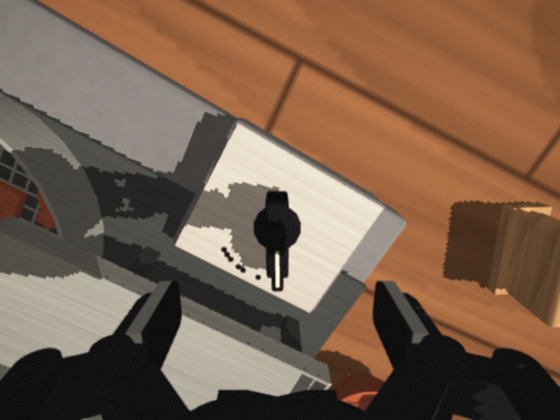

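The handle is now centred between the jaws at column 277 and lined up with them, with its axis at the TCP to about 2 mm. I'll descend and grip.

Emit:
carry_out(series=[[[0,0,2],[0,0,0],-1],[[0,0,4.5],[0,0,0],-1],[[0,0,6],[0,0,0],-1],[[0,0,6.5],[0,0,0],-1],[[0,0,6.5],[0,0,0],-1],[[0,0,6.5],[0,0,0],-1]])

```text
time_s: 14.15
tool_pos: [0.4997, 0.1347, 0.0892]
tool_rot: [[-0.901, -0.434, 0.001], [-0.434, 0.901, 0.0], [-0.001, -0.0, -1.0]]
ft_force: [-0.8, -0.2, 0.4]
finger_gap: 0.994
```

Emit:
carry_out(series=[[[0,0,0],[0,0,0],1],[[0,0,0],[0,0,0],1],[[0,0,0],[0,0,0],1],[[0,0,0],[0,0,0],1],[[0,0,0],[0,0,0],1],[[0,0,0],[0,0,0],1],[[0,0,0],[0,0,0],1]], grip_force=100)

```text
time_s: 14.85
tool_pos: [0.499, 0.1346, 0.0887]
tool_rot: [[-0.901, -0.434, 0.0], [-0.434, 0.901, -0.0], [-0.0, -0.0, -1.0]]
ft_force: [-1.4, 0.5, 5.7]
finger_gap: 0.143
```

```bash
python3 -c "
from h import *
to((.4989,.1355,.087),115.7);print(manip.state()['wrist_torque'])"
```

```text
t 14.85 pos [0.499  0.1346 0.0887] yang 115.75 tilt [ 0.0001 -0.     -1.    ] F [-1.3724  0.4686  5.738 ] gap 0.14332737754841623 j7 94.42558597129322
shift [-0.03  0.09  0.17] turnz 0.05
[-0.0587  0.3194  0.1159]
```

Emit:
carry_out(series=[[[0,0,0],[0,0,4],1],[[0,0,0],[0,0,8],1],[[0,0,0],[0,0,12],1],[[0,0,0],[0,0,16],1],[[0,0,0],[0,0,20],1],[[0,0,0],[0,0,24],1],[[0,0,0],[0,0,28],1],[[0,0,0],[0,0,32],1]])

```text
time_s: 15.65
tool_pos: [0.499, 0.135, 0.0887]
tool_rot: [[-0.994, 0.111, 0.0], [0.111, 0.994, 0.0], [-0.0, 0.0, -1.0]]
ft_force: [-2.0, 0.3, 4.7]
finger_gap: 0.143
```

Emit:
carry_out(series=[[[0,0,0],[0,0,4],1],[[0,0,0],[0,0,8],1],[[0,0,0],[0,0,12],1],[[0,0,0],[0,0,16],1],[[0,0,0],[0,0,20],1],[[0,0,0],[0,0,24],1],[[0,0,0],[0,0,28],1],[[0,0,0],[0,0,31],1]])

```text
time_s: 16.45
tool_pos: [0.4992, 0.1354, 0.0887]
tool_rot: [[-0.795, 0.606, 0.0], [0.606, 0.795, 0.001], [0.0, 0.001, -1.0]]
ft_force: [-1.3, 1.8, 4.5]
finger_gap: 0.139
```

```bash
python3 - <<'E'
from h import *
to((.499,.1346,.0887),55.7);print(manip.state()['wrist_torque'])
f=manip.grab_frame("wrist");t=manip.grab_frame("top")
m=manip.cut_out("dial",f)
if m: ys,xs=np.nonzero(m[0]["mask"]); print(m[0]["p"],cv2.minAreaRect(np.c_[xs,ys].astype(np.float32)))
cv2.imwrite("pics/w8.png",np.vstack([f["img"][120:],cv2.resize(t["img"][130:240,180:370],(484,280))[:, :484].copy() if 0 else cv2.resize(t["img"][130:225,180:370],(560,280))]))
E
```

```text
t 16.45 pos [0.4992 0.1354 0.0887] yang 52.68 tilt [ 0.0005  0.0008 -1.    ] F [-1.2758  1.8067  4.4838] gap 0.13946760060502494 j7 44.188201360564626
shift [-0.04 -0.08 -0.  ] turnz -3.02
[0.3149 0.2783 0.3023]
0.25 ((279.5, 254.5), (329.0, 559.0), 90.0)
```

View pics/w8.png

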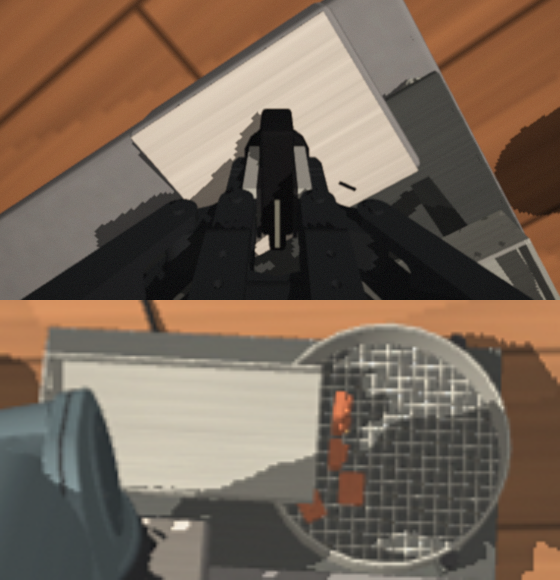

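The handle stayed in line with the jaws (white mark vertical at column 277), so it turned about 63°, with 0.30 N m on the wrist. That fits the third click. I'll add 1° of margin and hold.

Emit:
carry_out(series=[[[0,0,0],[0,0,1],1],[[0,0,0],[0,0,1],1],[[0,0,0],[0,0,1],1],[[0,0,0],[0,0,1],1],[[0,0,0],[0,0,1],1]])

```text
time_s: 17.1
tool_pos: [0.4991, 0.1355, 0.0887]
tool_rot: [[-0.786, 0.619, 0.0], [0.619, 0.786, 0.001], [0.0, 0.001, -1.0]]
ft_force: [-2.0, 1.8, 6.4]
finger_gap: 0.142
```

```bash
python3 - <<'E'
from h import *
to((.499,.1346,.0887),52);print(manip.state()['wrist_torque'])
f=manip.grab_frame("wrist"); g=cv2.cvtColor(f["img"],cv2.COLOR_BGR2GRAY)[225:265,255:300]
# handle's dark end: left/right edges in rows 232..250
for r in (232,238,244): 
    row=cv2.cvtColor(f["img"],cv2.COLOR_BGR2GRAY)[r,240:315]; d=np.nonzero(row<70)[0]+240; print(r,d.min(),d.max())
# pointer's white line
w=cv2.cvtColor(f["img"],cv2.COLOR_BGR2GRAY)[320:368,268:288]; print([(320+i,268+int(np.argmax(w[i]))) for i in range(2,46,8)])
s=manip.grab_frame("side"); print("scraper(side)",[(np.round(o["xy"]),round(o["p"],2)) for o in manip.boxes_of("scraper",s)[:1]])
E
```

```text
t 17.1 pos [0.4991 0.1355 0.0887] yang 51.79 tilt [ 0.0004  0.001  -1.    ] F [-2.0388  1.772   6.3654] gap 0.14196525646668687 j7 43.50039872484962
shift [-0.04 -0.08 -0.  ] turnz -0.21
[0.3923 0.3701 0.2992]
232 262 290
238 261 291
244 260 291
[(322, 276), (330, 277), (338, 277), (346, 277), (354, 276), (362, 268)]
scraper(side) [(array([303., 383.]), 0.64)]
```

The handle is still square in the jaws with no slip, after a turn of 64° (1.115 rad). I'm handing in now.

```bash
python3 -c "
from cell import manip
print(manip.finish_job())"
```

```text
the job is handed in; nothing more can be done
None
```

I pushed all five chips into the sieve with the scraper and stood the scraper back on the bench. Then I turned the switch 64° (1.115 rad, past the third click at 1.05) and handed the job in at about 17 s with the gripper still holding it.

- **Chips:** the tray is empty in the top view. The wrist camera found five chips in the sieve. The last top view shows only four clear blobs there, because the tray's end hides part of the mesh.
- **Switch:** the handle showed no visible slip in the jaws. The measured wrist torque was 0.30 N m, which fits the third step. I worked out the switch angle from the gripper's turn and did not read it directly.
- **Scraper:** it was upright in the wrist view after release, and the side camera still found it at its place at the end.
- **Spray bottle, bowl and loop tool:** the arm never came near them.
    - The last checks of the bottle and loop tool agreed with the first to about 4 mm.
    - The last network report for the bowl was wrong (low confidence, placed on the machine). In the wrist pictures the bowl was where it had been.

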